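# Set the panel jig to its gauge mark

## Robot

A 7-joint arm with a two-finger parallel gripper is mounted at the origin on the work surface. World frame = base frame: x ahead of the robot, y to its left, z up, the work surface at z = 0. Lengths are in mm, angles in rad, forces in N, time in s.
With the tool pointing down it reaches from about 400 to 875 mm from the base axis. Payload 4.4 kg.
Tool frame: the origin (TCP) lies at the very end of the fingers, on their centre line; the grasp point (between the pads) lies 19 mm behind it; z points along the fingers, x is the direction in which the jaws open and shut, and the axes are right-handed (so a half turn about z gives the same grasp; the last joint's range is limited). The gripper opens to 85 mm and grips with 20 to 120 N. Pads are 22 mm wide; open, the fingers measure 114 mm over their backs; the gripper's body (76 mm by 85 mm) begins 54 mm behind the grasp point. The pads swing forward as they close: fully open they stand 13 mm farther back than shut.
Start: joints at [-1.18, 0.628, 0.038, 1.517, -0.027, 0.996, -0.02], TCP at [286.681, 583.38, 231.313] pointing down, gripper open.
Joint ranges: [-3.06, 3.06], [-0.37, 2.12], [-1.25, 1.32], [0.18, 2.47], [-1.1, 4.24], [0.23, 1.98], [-2.94, 2.94]. Speed limits (rad/s): [2.57, 2.57, 3.14, 3.14, 3.14, 3.14, 3.14].

## Interface

Orientations are given as [roll, pitch, yaw] about the fixed x, y, z axes, in that order (R = Rz(yaw) Ry(pitch) Rx(roll)).
In Python, from cell import telemetry, get_image, get_calibration, ctrl gives the robot as it stands. The module is installed in compiled form; this text tells all that it offers.
- The arm moves only by the tool arm_command, never from a script. Its arguments are lists of equal length, an entry for each row: "rot": the turn, a rotation vector about the world's x, y, z in degrees, a list of three; "slide": the shift along the world's x, y, z in mm, a list of three; "gripper": the finger opening in mm, from 0 to 85.4. A call has 1 to 5 rows; each row shifts and turns the pose as measured when the row begins; what a row does not reach is not made up. A row lasts 1/12 s, in which the tool goes at most 41.7 mm and 7.16 degrees, less where a joint would pass 70% of its speed; a pose out of reach is approached as far as the arm can. A call with a gripper value outside its range is refused whole. The fingers move at their own pace and stop on an object; the grip force is fixed at half the most. Time passes only in rows, so rows that do not move let the fingers close. It gives the time, the measured TCP pose, the force and the opening at its end, in the units of the state.
- telemetry.read_state(): the state, without advancing time (a new reading comes with each control period).
- get_image(name): name is "scene" or "top" or "wrist"; returns (picture, depth): 420x560x3 uint8, red, green, blue; 420x560 float32, mm along the optical axis (not along the pixel's ray), 0 where there is no reading.
- get_calibration(name): a dict with "fx", "fy", "cx", "cy" (pixels), "xyz" and "attitude" of the camera in the world. Camera axes: x right, y up, looking along -z (the intrinsics and any distortion apply to the point x, -y, -z); pixel columns grow to the right and rows downward; lengths in mm; the calibration is good to about 2 mm. A picture is of the moment at which its call begins: read the wrist's pose just before it. get_calibration takes no time and is no camera call; for the wrist camera it gives the pose at the moment of the call.
- ctrl.finish_job(): hands the job in, once; it reports no verdict.
The state is a dict: "clock": time; "qpos": joint angles; "qd": joint speeds; "tau": joint torques, N m; "eef_pos": TCP position; "tool_rot": TCP orientation; "force": force on the tool from outside, world axes, zero at the start; "torque": the same for the moment, N m; "width": finger opening in mm.
Only numpy, scipy, OpenCV 4.12 (cv2) and the standard library are available. Lean on these libraries where they do the work, as an engineer would, in place of code of your own. Each camera call takes 0.05 s, during which the arm holds its last target.

## Task

Set the painting jig for the next plaster panel: with the shut fingers pressing on top of the knurled wheel, roll it until the gap has closed so far that the jaw's pointer is level with the mark on the gauge block, to within about 2 mm, then take the hand away. Move the jaw only by rolling the wheel: do not push the jaw itself, do not straddle or pinch the wheel between the fingers, and leave the jar, the pot, the brush and the panel where they are.

Things in the scene. Friction and masses are not known exactly. Their poses are not given: they have to be found in the camera images.
- jig: The jig, fixed: an aluminium bed 200 x 260 x 12 mm, level, turned up to 0.45 rad. Origin under the bed's middle; x points away from the robot, along the wheel's axle; y is the line along which the jaw slides, +y closing its gap towards the fixed wooden fence at the bed's +y end (top 46 mm above the table); z is up. The wheel is on the robot's side, outside the bed
- wheel_top (a point): The highest point of the wheel's rim, 92 mm above the table. Fixed to the jig, with the jig's axes: a fingertip strokes the top of the wheel along this y, and stroking towards +y closes the gap (the jaw moves the same way), towards -y opens it
- wheel: Knurled steel wheel, 80 mm diameter, 40 mm wide, axle level and rigidly mounted, origin at its centre 52 mm above the table, between grey cheeks (58 mm over all, 44 mm long, top 8 mm below the wheel's top). It turns stiffly, about 2 N at the rim, and stays where left; a light press (5 to 20 N) on top gives enough friction to roll it. Geared 5 to 1: 10 mm of rim moves the jaw 2 mm
- jaw: Sliding wooden jaw, a bar 150 mm long, 22 mm wide and up to 46 mm above the table, across the jig's bed, with a steel pointer at its far end. Origin below the bar's middle, at table height; its axes are those of the jig. Driven only through the wheel; not to be pushed
- pointer (a point): Middle of the tip of the jaw's steel pointer, a flat finger 6 mm wide, 30 mm above the table, at the jaw's end far from the robot. Moves with the jaw; it starts 12 to 30 mm short (-y in the jig's axes) of the gauge mark
- gauge_mark (a point): The mark: middle of the tip of a dark steel fin 6 mm wide along the gauge block (36 x 34 x 26 mm, fixed to the table beside the jig's far edge), 30 mm above the table, 4 mm beyond the pointer's path and pointing at it. Jig's axes. The pointer is level with it when both have the same place along y
- jar: Closed paint jar, 52 mm in diameter, 65 mm tall, standing on the table, origin at its foot. Leave it
- pot: Empty terracotta pot, 60 mm in diameter, 55 mm tall, standing on the table, origin at its foot. Leave it
- brush: Flat paint brush, wooden handle, about 200 mm long, lying on the table, origin under its middle. Leave it
- panel: Finished plaster relief panel, 150 x 110 x 26 mm, lying on the table, origin under its middle. Leave it
There are look-alikes about, which are no part of the job. Of the things shaped like the part that bears gauge_mark, the bare steel one is meant.

How it is judged (in metres and radians):
On the way, in this order (a step that is already met when the one before it is completed fails the run):
1. the fingers press on the wheel (contact force between the fingers and wheel above 1 N), for 0.1 s.
2. the pointer is level with the gauge mark (y of pointer in the frame of gauge_mark between -0.0025 and 0.0025 m), for 0.2 s.
At the end, for the whole second after the job is handed in: the jaw is at rest with its pointer level with the gauge mark to within 2.5 mm along its travel, the hand off everything, the jar, pot, brush and panel within 15 mm of where they stood (all of step 2 and linear speed of jaw below 0.002 m/s); the robot touches nothing.
It fails at once if the robot pushes the jaw itself (contact force between the arm and jaw above 1 N).
It fails at once if the fingers push the jaw itself (contact force between the fingers and jaw above 1 N).
It fails at once if the wheel is straddled or pinched between the fingers (grasp point between the fingers lower than 10 mm above the wheel's top) (z of the grasp point in the frame of wheel_top below 0.01 m and x of the grasp point in the frame of wheel_top between -0.025 and 0.025 m and y of the grasp point in the frame of wheel_top between -0.02 and 0.02 m).
It fails at once if a bystander is moved (distance of any of jar, pot, brush, panel from where it was at the start of the episode above 0.015 m).
It also fails if it takes over 64 s, if anything falls off the work surface, if the arm or the gripper's body presses on something with over 40 N, if the wrist force passes 120 N, or if a joint passes its speed limit or range.

## Working session

There is one attempt and no reset: what is moved stays moved. The work goes in short steps, Python scripts to look and compute and a tool call to move; the robot and the scene stay as the last step left them, time stands still between calls to the robot, and variables do not carry over. Pictures are saved under pics/ and viewed, and the job is handed in when it is done.

Besides the shell and the picture viewer there is one more tool, called after "Request:" in YAML: its name, and indented under it one key for each argument. arm_command: Moves the arm, as the interface text tells. Its arguments: {"type":"object","properties":{"rot":{"type":"array"},"slide":{"type":"array"},"gripper":{"type":"array"}},"required":["rot","slide","gripper"]}

```bash
mkdir -p pics; cat > h.py <<'E'
import numpy as np,cv2
from cell import telemetry,get_image,get_calibration,ctrl
from scipy.spatial.transform import Rotation as R
E
python3 - <<'E'
from h import *
s=telemetry.read_state();print(s)
for n in ["scene","top","wrist"]:
    print(n,get_calibration(n))
    p,d=get_image(n);cv2.imwrite(f"pics/{n}0.png",p[:,:,::-1]);np.savez(f"pics/{n}0.npz",p=p,d=d)
    print((d>0).mean())
E
```

```text
{'clock': 0.0, 'qpos': array([-1.17982772,  0.62936144,  0.0384715 ,  1.51843248, -0.02698315,
        0.99632033, -0.01998264]), 'qd': array([ 0.00035811, -0.00037916,  0.00086916, -0.00059003,  0.00184849,
       -0.00019829,  0.00070256]), 'tau': array([ 8.17827149e-04, -5.63409483e+01,  1.22654133e+00, -1.93439180e+01,
        1.10016941e-02,  1.06204598e-02,  1.05047772e-05]), 'eef_pos': array([286.38294132, 582.76416643, 230.35912529]), 'tool_rot': array([3.14153237e+00, 2.00190960e-03, 1.11402882e+00]), 'force': array([ 0.13079671, -0.13366665, -0.0244746 ]), 'torque': array([-0.02408073, -0.02548415, -0.01128947]), 'width': 85.49799700363901}
scene {'fx': 462.33453429329165, 'fy': 462.33453429329165, 'cx': 280.037237659288, 'cy': 207.56689240990102, 'xyz': array([1014.71398389,  481.5139705 ,  768.21550119]), 'attitude': array([0.70277053, 0.01198709, 2.40791263])}
0.9959523809523809
top {'fx': 437.8790618374388, 'fy': 437.8790618374388, 'cx': 275.8614184888767, 'cy': 207.62316665411242, 'xyz': array([482.41149733,  31.61377639, 873.14759622]), 'attitude': array([ 0.17233057, -0.01468306, -1.56708289])}
0.9960714285714286
wrist {'fx': 311.4458614236546, 'fy': 311.4458614236546, 'cx': 281.69571899032223, 'cy': 209.3239020932267, 'xyz': array([227.75801977, 611.39282963, 372.95788206]), 'attitude': array([-0.26497441,  0.001304  ,  1.11396944])}
0.9959608843537415
```

View pics/scene0.png

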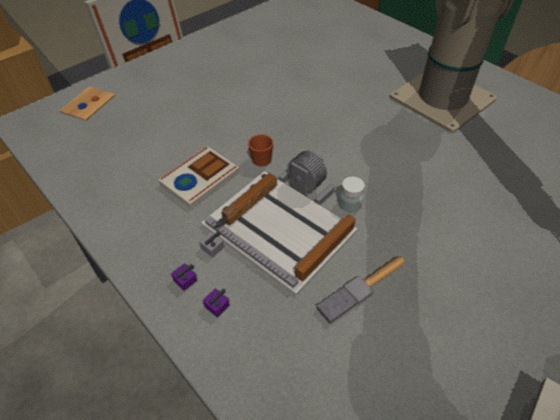

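View pics/top0.png

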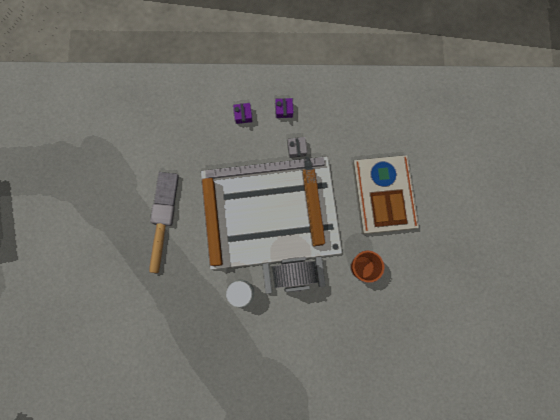

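The top view shows the jaw as the right-hand bar at about (314,207), with its pointer near (310,160). The bare steel gauge is at (297,147), the wheel at (295,273), the jar at (239,294) and the pot at (368,267). The purple blocks are the look-alikes. Next I'll zoom in.

```bash
cat >> h.py <<'E'
def ray(n,uv,z,c=None):
    c=c or get_calibration(n); uv=np.atleast_2d(np.asarray(uv,float))
    d=np.c_[(uv[:,0]-c['cx'])/c['fx'],-(uv[:,1]-c['cy'])/c['fy'],-np.ones(len(uv))]
    w=R.from_euler('xyz',c['attitude']).apply(d)
    t=(np.asarray(z)-c['xyz'][2])/w[:,2]
    return c['xyz']+w*t[:,None]
def proj(n,P,c=None):
    c=c or get_calibration(n);p=R.from_euler('xyz',c['attitude']).inv().apply(np.atleast_2d(P)-c['xyz'])
    return np.c_[c['cx']+c['fx']*p[:,0]/-p[:,2],c['cy']-c['fy']*p[:,1]/-p[:,2]]
E
python3 - <<'E'
from h import *
t=cv2.imread("pics/top0.png");s=cv2.imread("pics/scene0.png")
a=cv2.resize(t[130:300,195:345],None,fx=4,fy=4,interpolation=cv2.INTER_CUBIC)[:600]
cv2.imwrite("pics/tc0.png",cv2.resize(t[130:300,195:345],None,fx=3.5,fy=3.5,interpolation=cv2.INTER_CUBIC))
cv2.imwrite("pics/sc0.png",cv2.resize(s[140:300,190:370],None,fx=3.7,fy=3.7,interpolation=cv2.INTER_CUBIC))
hsv=cv2.cvtColor(t,cv2.COLOR_BGR2HSV)
m=cv2.inRange(hsv,(5,120,40),(20,255,255));m[:,:195]=0;m[:,345:]=0
for c in cv2.findContours(m,0,2)[0]:
    if cv2.contourArea(c)<200: continue
    r=cv2.minAreaRect(c);b=cv2.boxPoints(r);P=ray("top",b,46);print(r,P[:,:2].round(1).tolist(),P.mean(0))
print(ray("top",[[297,147],[310,160],[295,273],[239,294],[368,267]],[30,30,92,65,55]))
E
```

```text
((211.69639587402344, 221.52938842773438), (87.7513427734375, 11.815768241882324), 84.47245788574219) [[682.9, 164.0], [685.3, 141.3], [517.5, 120.8], [515.3, 142.7]] [600.24941906 142.18856993  46.        ]
((313.5130920410156, 207.09825134277344), (76.32453155517578, 13.282453536987305), 82.40535736083984) [[700.9, -30.4], [704.6, -56.2], [557.0, -73.6], [553.6, -48.6]] [629.01698842 -52.18356126  46.        ]
[[ 752.83480191  -22.13867602   30.        ]
 [ 726.07970466  -47.96863604   30.        ]
 [ 501.4399781   -13.59259333   92.        ]
 [ 464.09762451   86.37455992   65.        ]
 [ 513.92695909 -151.55965581   55.        ]]
```

View pics/tc0.png

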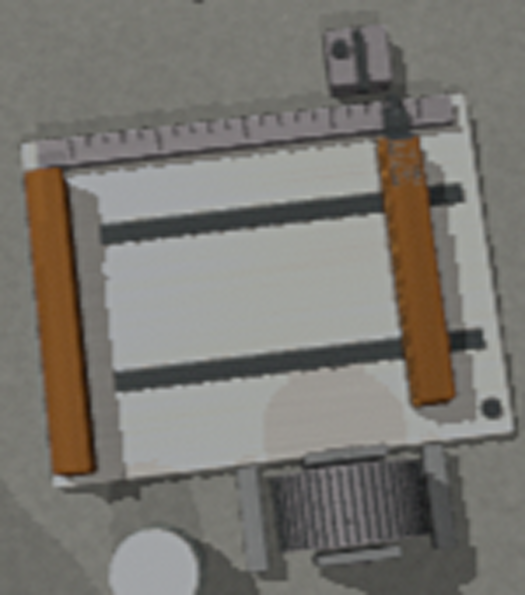

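View pics/sc0.png

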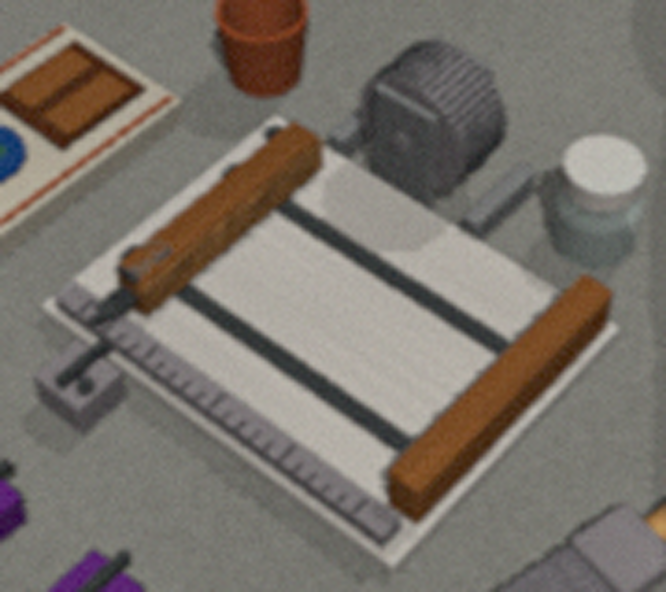

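Request:
arm_command:
  rot:
    - [0,0,-3]
    - [0,0,-3]
    - [0,0,-3]
    - [0,0,-3]
    - [0,0,-3]
  slide:
    - [20,-30,0]
    - [20,-30,0]
    - [20,-30,0]
    - [20,-30,0]
    - [20,-30,0]
  gripper: [0,0,0,0,0]

```text
clock: 0.57
eef_pos: [378.7, 436.6, 228.0]
tool_rot: [-3.133, 0.001, 0.861]
force: [0.1, -0.1, 0.1]
width: 25.6
```

Request:
arm_command:
  rot:
    - [0,0,-3]
    - [0,0,-3]
    - [0,0,-3]
    - [0,0,-3]
    - [0,0,-3]
  slide:
    - [22,-32,0]
    - [22,-32,0]
    - [22,-32,0]
    - [22,-32,0]
    - [22,-32,0]
  gripper: [0,0,0,0,0]

```text
clock: 0.98
eef_pos: [490.7, 268.9, 227.3]
tool_rot: [-3.132, 0.002, 0.589]
force: [0.3, 0.9, 0.6]
width: 0.1
```

Request:
arm_command:
  rot:
    - [0,0,-3]
    - [0,0,-3]
    - [0,0,-3]
    - [0,0,-3]
    - [0,0,-3]
  slide:
    - [22,-32,0]
    - [22,-32,0]
    - [22,-32,0]
    - [22,-32,0]
    - [22,-32,0]
  gripper: [0,0,0,0,0]

```text
clock: 1.4
eef_pos: [603.8, 100.1, 226.9]
tool_rot: [-3.131, 0.004, 0.315]
force: [0.3, 0.5, 0.3]
width: 0.2
```

Request:
arm_command:
  rot:
    - [0,0,-2]
    - [0,0,0]
    - [0,0,0]
    - [0,0,0]
    - [0,0,0]
  slide:
    - [22,-32,-10]
    - [22,-32,-20]
    - [22,-32,-20]
    - [22,-32,-20]
    - [22,-32,-20]
  gripper: [0,0,0,0,0]

```text
clock: 1.82
eef_pos: [712.5, -56.9, 144.7]
tool_rot: [-3.133, -0.005, 0.274]
force: [0.3, 0.7, 0.4]
width: 0.1
```

Request:
arm_command:
  rot:
    - [0,0,-4]
    - [0,0,-4]
    - [0,0,0]
    - [0,0,0]
  slide:
    - [16,-20,-10]
    - [16,-20,-10]
    - [0,0,0]
    - [0,0,0]
  gripper: [0,0,0,0]

```text
clock: 2.15
eef_pos: [743.6, -111.6, 114.8]
tool_rot: [-3.138, 0.005, 0.117]
force: [0.0, 0.7, 1.0]
width: -0.6
```

```bash
python3 - <<'E'
from h import *
s=telemetry.read_state();print(s['eef_pos'],s['tool_rot'],s['force'])
c=get_calibration("wrist");p,d=get_image("wrist")
cv2.imwrite("pics/w1.png",p[:,:,::-1]);np.savez("pics/w1.npz",p=p,d=d,**c);print(c)
E
```

```text
[ 743.62417314 -111.62090573  114.76564582] [-3.13764941  0.00510351  0.11687476] [0.03770953 0.70334758 1.00325773]
{'fx': 311.4458614236546, 'fy': 311.4458614236546, 'cx': 281.69571899032223, 'cy': 209.3239020932267, 'xyz': array([737.24318323, -47.31929447, 257.50780215]), 'attitude': array([-0.26047466,  0.00451259,  0.11685865])}
```

View pics/w1.png

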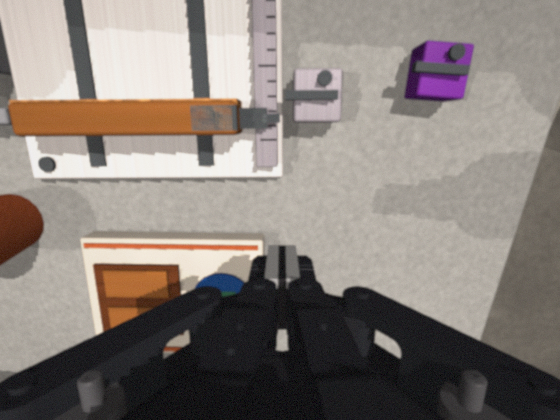

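The pointer's tip is at about (278,118), and the gauge fin's tip is at about (286,95), both clearly visible.

```bash
python3 - <<'E'
from h import *
t=cv2.imread("pics/w1.png")
cv2.imwrite("pics/w1c.png",cv2.resize(t[75:140,225:350],None,fx=6,fy=6,interpolation=cv2.INTER_CUBIC))
z=np.load("pics/w1.npz");c={k:z[k] for k in('fx','fy','cx','cy','xyz','attitude')}
hsv=cv2.cvtColor(t,cv2.COLOR_BGR2HSV)
m=cv2.inRange(hsv,(5,120,40),(20,255,255));m[:90]=0;m[145:]=0;m[:,250:]=0
ct=max(cv2.findContours(m,0,2)[0],key=cv2.contourArea);b=cv2.boxPoints(cv2.minAreaRect(ct));print(b,ray("",b,46,c)[:,:2])
# depth along columns
g=t[:,:,0].astype(int)
for x in (272,275,290,295,305): print(x,g[85:130,x].tolist())
E
```

```text
[[  8.889888  99.66172 ]
 [239.71074   97.60081 ]
 [240.03357  133.75864 ]
 [  9.212723 135.81955 ]] [[559.61265424 -51.44835796]
 [707.453703   -32.88559263]
 [709.51757429 -55.35807028]
 [557.36683501 -74.57412779]]
272 [175, 175, 176, 176, 176, 179, 179, 179, 176, 161, 130, 112, 138, 169, 178, 174, 180, 178, 175, 179, 177, 177, 173, 166, 148, 119, 101, 122, 125, 114, 94, 90, 88, 92, 92, 90, 94, 94, 91, 74, 69, 94, 136, 152, 165]
275 [167, 165, 165, 166, 167, 164, 165, 165, 164, 153, 127, 110, 133, 161, 167, 164, 166, 167, 166, 168, 169, 170, 167, 169, 150, 124, 109, 120, 123, 102, 93, 91, 93, 91, 91, 94, 94, 102, 112, 103, 96, 113, 145, 164, 170]
290 [98, 96, 97, 95, 94, 95, 93, 94, 97, 92, 93, 97, 97, 86, 82, 78, 89, 95, 92, 91, 96, 96, 97, 98, 99, 97, 96, 94, 93, 94, 91, 93, 94, 95, 93, 96, 88, 96, 92, 90, 90, 90, 93, 95, 90]
295 [157, 153, 154, 153, 138, 121, 103, 100, 92, 94, 94, 94, 90, 92, 83, 93, 108, 112, 110, 119, 133, 154, 157, 151, 155, 153, 155, 156, 153, 157, 154, 160, 157, 153, 142, 128, 96, 90, 89, 97, 95, 94, 90, 94, 93]
305 [190, 192, 189, 182, 167, 136, 103, 94, 97, 95, 94, 95, 95, 84, 89, 101, 121, 138, 161, 183, 187, 183, 183, 183, 183, 186, 181, 185, 184, 180, 180, 180, 181, 179, 167, 140, 111, 91, 101, 109, 108, 115, 110, 114, 121]
```

View pics/w1c.png

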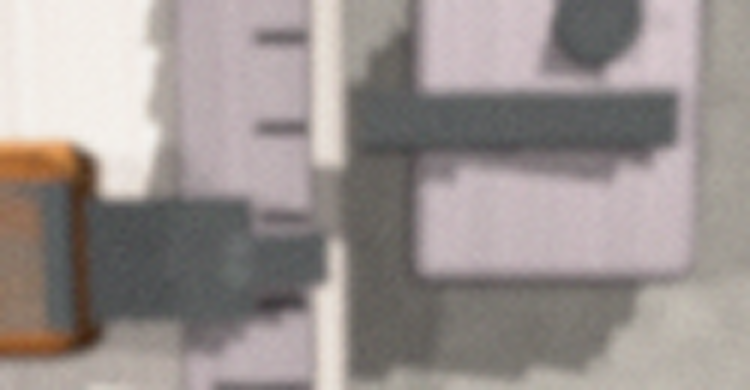

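```bash
python3 - <<'E'
from h import *
z=np.load("pics/w1.npz");c={k:z[k] for k in('fx','fy','cx','cy','xyz','attitude')}
P=ray("",[[283.7,94.8],[279.3,118.2]],30,c);print(P)
d=z['d'];print(d[93:97,286:300:4],d[116:120,268:280:3],d[125:127,295:320:8])
def w(u,v):
    n=c['xyz']; zz=d[v,u]; q=np.array([(u-c['cx'])/c['fx'],-(v-c['cy'])/c['fy'],-1])*zz
    return n+R.from_euler('xyz',c['attitude']).apply(q)
print(w(295,95),w(275,119),w(150,118))
for yaw in(.12,.127):
    ey=np.array([-np.sin(yaw),np.cos(yaw),0]);print(yaw,(P[0]-P[1])@ey)
# wheel in top view depth
z=np.load("pics/top0.npz");d=z['d'];c=get_calibration("top")
v,u=np.mgrid[250:300,255:330];D=d[250:300,255:330]
q=np.stack([(u-c['cx'])/c['fx'],-(v-c['cy'])/c['fy'],-np.ones(u.shape)],-1)*D[...,None]
W=c['xyz']+R.from_euler('xyz',c['attitude']).apply(q.reshape(-1,3))
for lo,hi in((88,100),(80,100),(60,100)):
    k=W[(W[:,2]>lo)&(W[:,2]<hi)];print(lo,len(k),k.mean(0),k.min(0),k.max(0))
E
```

```text
[[735.14963215 -26.45544036  30.        ]
 [733.91365217 -42.17355868  30.        ]]
[[212.78215 212.08936 212.20811 212.53992]
 [211.51382 212.4121  212.6717  212.32733]
 [213.06366 212.94572 211.71045 212.28992]
 [212.53214 213.6143  211.62752 213.60535]] [[216.46141 215.98291 215.60088 216.60947]
 [  0.      217.33195 216.04916 218.0184 ]
 [216.671   217.07213 216.93336 215.92001]
 [216.55162 217.72374 216.37642 215.58592]] [[249.15654 249.16444 248.12364 248.17651]
 [249.16391 249.30478 248.87704 248.56203]]
[742.8562299  -25.8182846   31.44920048] [731.05853581 -43.11529908  32.92352021] [650.29974438 -52.24546075  46.09326222]
0.12 15.457121721036467
0.127 15.434982005108523
88 392 [500.25581771 -14.04233435  90.33272839] [478.78304891 -33.21118856  88.00605458] [520.9516888    5.7479923   96.06304734]
80 864 [500.18997463 -14.02550677  86.99433372] [470.00431621 -44.71687052  80.05482739] [530.348746    16.20300732  96.06304734]
60 1135 [500.28091543 -13.1297471   83.56142721] [469.71651862 -53.58568943  60.06382496] [530.348746    26.90090256  96.06304734]
```

Request:
arm_command:
  rot:
    - [0,0,0]
    - [0,0,0]
    - [0,0,0]
    - [0,0,0]
    - [0,0,0]
  slide:
    - [0,0,30]
    - [-35,12,0]
    - [-35,12,0]
    - [-35,12,0]
    - [-35,12,0]
  gripper: [0,0,0,0,0]

```text
clock: 2.62
eef_pos: [606.6, -60.0, 147.4]
tool_rot: [-3.14, -0.007, 0.126]
force: [0.0, 1.0, 0.1]
width: 0.0
```

Request:
arm_command:
  rot:
    - [0,0,0]
    - [0,0,0]
    - [0,0,0]
    - [0,0,0]
    - [0,0,0]
  slide:
    - [-35,12,0]
    - [-35,12,0]
    - [-25,8,0]
    - [0,0,0]
    - [0,0,0]
  gripper: [0,0,0,0,0]

```text
clock: 3.03
eef_pos: [495.2, -14.5, 152.2]
tool_rot: [-3.131, -0.005, 0.145]
force: [1.5, 0.3, -0.2]
width: -0.0
```

Request:
arm_command:
  rot:
    - [0,0,-1]
    - [0,0,0]
    - [0,0,0]
    - [0,0,0]
  slide:
    - [7,-15,-25]
    - [0,0,-22]
    - [0,0,0]
    - [0,0,0]
  gripper: [0,0,0,0]

```text
clock: 3.37
eef_pos: [507.6, -26.3, 107.9]
tool_rot: [-3.13, -0.016, 0.135]
force: [0.8, -0.2, -0.2]
width: -0.0
```

Request:
arm_command:
  rot:
    - [0,0,0]
    - [0,0,0]
    - [0,0,0]
    - [0,0,0]
  slide:
    - [-6,-2,-7]
    - [0,0,-4]
    - [0,0,-2]
    - [0,0,0]
  gripper: [0,0,0,0]

```text
clock: 3.7
eef_pos: [505.9, -27.5, 97.6]
tool_rot: [-3.131, -0.023, 0.138]
force: [0.4, 0.3, 0.0]
width: 0.3
```

Request:
arm_command:
  rot:
    - [0,1,-1]
    - [0,0,0]
    - [0,0,0]
  slide:
    - [-4,-1,-3]
    - [0,0,-2]
    - [0,0,-1]
  gripper: [0,0,0]

```text
clock: 3.95
eef_pos: [503.7, -28.2, 92.8]
tool_rot: [-3.129, -0.007, 0.119]
force: [0.2, -0.2, 0.5]
width: 0.3
```

Request:
arm_command:
  rot:
    - [0,0,0]
    - [0,0,0]
    - [0,0,0]
  slide:
    - [-2,0,-2]
    - [0,0,-1]
    - [0,0,-1]
  gripper: [0,0,0]

```text
clock: 4.2
eef_pos: [502.7, -28.6, 90.3]
tool_rot: [-3.129, -0.01, 0.119]
force: [-3.7, -2.0, 15.2]
width: -0.2
```

Request:
arm_command:
  rot:
    - [0,0,0]
    - [0,0,0]
    - [0,0,0]
  slide:
    - [0,4,-1]
    - [-0.5,4,-1]
    - [-0.5,4,-1]
  gripper: [0,0,0]

```text
clock: 4.45
eef_pos: [501.9, -23.2, 91.2]
tool_rot: [-3.135, -0.013, 0.113]
force: [-2.7, -3.0, 11.4]
width: 0.0
```

Request:
arm_command:
  rot:
    - [0,0,0]
    - [0,0,0]
    - [0,0,0]
    - [0,0,0]
    - [0,0,0]
  slide:
    - [-0.5,5,-1.5]
    - [-0.5,5,-1.5]
    - [-0.5,5,-1.5]
    - [-0.5,5,-1.5]
    - [-0.5,5,-1.5]
  gripper: [0,0,0,0,0]

```text
clock: 4.87
eef_pos: [499.9, -6.4, 91.3]
tool_rot: [3.141, -0.02, 0.104]
force: [-3.3, -2.3, 14.3]
width: 0.3
```

Request:
arm_command:
  rot:
    - [0,1,0]
    - [0,0,0]
    - [0,0,0]
  slide:
    - [-0.5,5,-1.5]
    - [-0.5,4,-1.5]
    - [0,0,5]
  gripper: [0,0,0]

```text
clock: 5.12
eef_pos: [498.5, 1.5, 95.2]
tool_rot: [-3.141, -0.003, 0.102]
force: [0.0, 0.2, -0.1]
width: 0.3
```

Request:
arm_command:
  rot:
    - [0,0.5,1]
    - [0,0,0]
    - [0,0,0]
  slide:
    - [0,0,10]
    - [0,0,0]
    - [0,0,0]
  gripper: [0,0,0]

```text
clock: 5.37
eef_pos: [498.4, 1.4, 106.4]
tool_rot: [-3.14, 0.005, 0.12]
force: [0.1, -0.5, -0.3]
width: 0.1
```

```bash
cat > look.py <<'E'
from h import *
import sys
k=sys.argv[1]
s=telemetry.read_state();print(s['clock'],s['eef_pos'],s['tool_rot'],s['force'])
p,d=get_image("scene");cv2.imwrite(f"pics/s{k}.png",p[:,:,::-1])
q,d=get_image("top");cv2.imwrite(f"pics/t{k}.png",q[:,:,::-1])
a=cv2.resize(p[215:260,190:290,::-1],None,fx=7,fy=7,interpolation=cv2.INTER_CUBIC)
b=cv2.resize(q[130:170,270:340,::-1],None,fx=6,fy=6,interpolation=cv2.INTER_CUBIC)
o=np.zeros((a.shape[0]+b.shape[0],700,3),np.uint8);o[:a.shape[0]]=a;o[a.shape[0]:,:b.shape[1]]=b
cv2.imwrite(f"pics/c{k}.png",o)
n="top";t=q
hsv=cv2.cvtColor(t,cv2.COLOR_RGB2HSV)
def jaw(im,n,x0,x1,y0,y1):
    hsv=cv2.cvtColor(np.ascontiguousarray(im),cv2.COLOR_RGB2HSV);m=cv2.inRange(hsv,(5,120,40),(20,255,255));m2=np.zeros_like(m);m2[y0:y1,x0:x1]=m[y0:y1,x0:x1]
    c=max(cv2.findContours(m2,0,2)[0],key=cv2.contourArea);return cv2.minAreaRect(c)
print(jaw(q,"top",240,345,150,260))
E
python3 look.py 2
```

```text
5.3667 [498.38888729   1.37957026 106.36083816] [-3.14022356  0.00535035  0.11994616] [ 0.1090321  -0.49982103 -0.32522485]
((308.78326416015625, 197.08688354492188), (55.65325927734375, 13.025869369506836), 83.0887680053711)
```

View pics/c2.png

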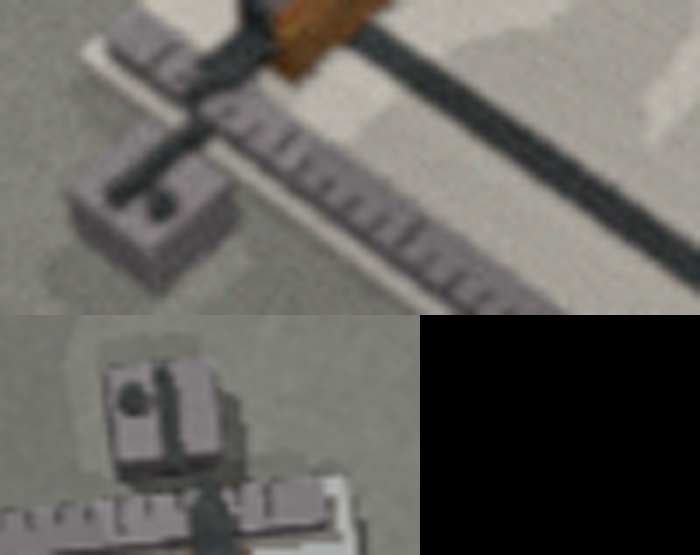

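The jaw closed by about 6 mm on the first stroke. Top crop: the pointer is at about (210,500) and the fin at about (168,420), still short. Stroking again.

Request:
arm_command:
  rot:
    - [0,0,0]
    - [0,0,0]
    - [0,0,0]
    - [0,0,0]
  slide:
    - [4,-30,0]
    - [0,0,-9]
    - [0,0,-3]
    - [0,0,-2]
  gripper: [0,0,0,0]

```text
clock: 5.8
eef_pos: [502.5, -29.7, 90.7]
tool_rot: [-3.141, 0.005, 0.12]
force: [0.6, -0.2, 0.4]
width: -0.1
```

Request:
arm_command:
  rot:
    - [0,0,0]
  slide:
    - [0,0,-1]
  gripper: [0]

```text
clock: 5.88
eef_pos: [502.7, -30.4, 90.0]
tool_rot: [-3.141, 0.005, 0.119]
force: [-2.0, -1.4, 16.9]
width: 0.0
```

Request:
arm_command:
  rot:
    - [0,0,0]
    - [0,0,0]
    - [0,0,0]
    - [0,0,0]
    - [0,0,0]
  slide:
    - [-0.5,5,-1]
    - [-0.5,5,-1]
    - [-0.5,5,-1.3]
    - [-0.5,5,-1.5]
    - [-0.5,5,-1.5]
  gripper: [0,0,0,0,0]

```text
clock: 6.3
eef_pos: [501.0, -17.4, 91.4]
tool_rot: [3.13, -0.001, 0.107]
force: [-4.2, -3.5, 15.7]
width: -0.3
```

Request:
arm_command:
  rot:
    - [0,0,0]
    - [0,0,0]
    - [0,0,0]
    - [0,0,0]
  slide:
    - [-0.5,5,-1.5]
    - [-0.5,5,-1.5]
    - [-0.5,5,-1.5]
    - [-0.5,5,-1.5]
  gripper: [0,0,0,0]

```text
clock: 6.63
eef_pos: [499.0, -1.4, 90.8]
tool_rot: [3.126, -0.005, 0.102]
force: [-1.8, -1.8, 8.9]
width: -0.1
```

Lift, go back and start the third stroke. I'll look before finishing it.

Request:
arm_command:
  rot:
    - [0,0,0]
    - [1,0,1]
    - [0,0,0]
  slide:
    - [0,0,6]
    - [0,0,12]
    - [4,-28,0]
  gripper: [0,0,0]

```text
clock: 6.88
eef_pos: [501.4, -21.6, 109.2]
tool_rot: [-3.135, -0.004, 0.131]
force: [1.2, 1.4, -0.7]
width: -0.1
```

```bash
python3 look.py 3
```

```text
6.8833 [501.39047372 -21.64266403 109.23240331] [-3.13459778 -0.00417054  0.13134246] [ 1.24991981  1.35379767 -0.71919735]
((305.30926513671875, 191.76011657714844), (45.23701477050781, 13.000890731811523), 81.25383758544922)
```

View pics/c3.png

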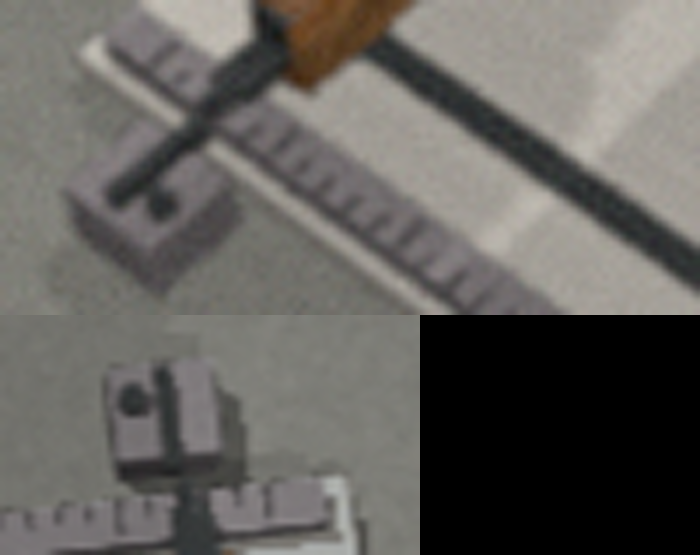

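The pointer is still short by about 4 to 5 mm (top crop: tip at about 193, fin line at about 175). I'll measure this properly with the wrist camera.

Request:
arm_command:
  rot:
    - [0,0,0]
    - [0,0,0]
    - [0,0,0]
    - [0,0,0]
    - [0,0,0]
  slide:
    - [0,0,35]
    - [35,-13,0]
    - [35,-13,0]
    - [35,-13,0]
    - [35,-13,0]
  gripper: [0,0,0,0,0]

```text
clock: 7.4
eef_pos: [636.4, -80.3, 147.0]
tool_rot: [-3.136, 0.007, 0.119]
force: [0.8, -1.2, -0.8]
width: 0.1
```

Request:
arm_command:
  rot:
    - [0,0,0]
    - [0,0,0]
    - [0,0,0]
    - [0,0,0]
    - [0,0,0]
  slide:
    - [35,-13,0]
    - [35,-13,-10]
    - [30,-10,-15]
    - [0,0,0]
    - [0,0,0]
  gripper: [0,0,0,0,0]

```text
clock: 7.82
eef_pos: [745.8, -119.4, 118.4]
tool_rot: [-3.139, 0.004, 0.119]
force: [0.4, -0.3, -0.4]
width: 0.2
```

```bash
cat > wl.py <<'E'
from h import *
import sys
k=sys.argv[1]
s=telemetry.read_state();print(s['clock'],s['eef_pos'],s['tool_rot'])
c=get_calibration("wrist");p,d=get_image("wrist");np.savez(f"pics/w{k}.npz",p=p,d=d,**c)
cv2.imwrite(f"pics/w{k}.png",p[:,:,::-1])
g=proj("",[[734.5,-28,30]],c)[0].round().astype(int);print(g)
u,v=g;print("crop origin",u-60,v-45)
cv2.imwrite(f"pics/w{k}c.png",cv2.resize(p[max(v-45,0):v+45,u-60:u+60,::-1],None,fx=6,fy=6,interpolation=cv2.INTER_CUBIC))
E
python3 wl.py 4
```

```text
7.8167 [ 745.76055175 -119.42743375  118.36731612] [-3.13867541  0.0044733   0.11865354]
[281  85]
crop origin 221 40
```

View pics/w4c.png

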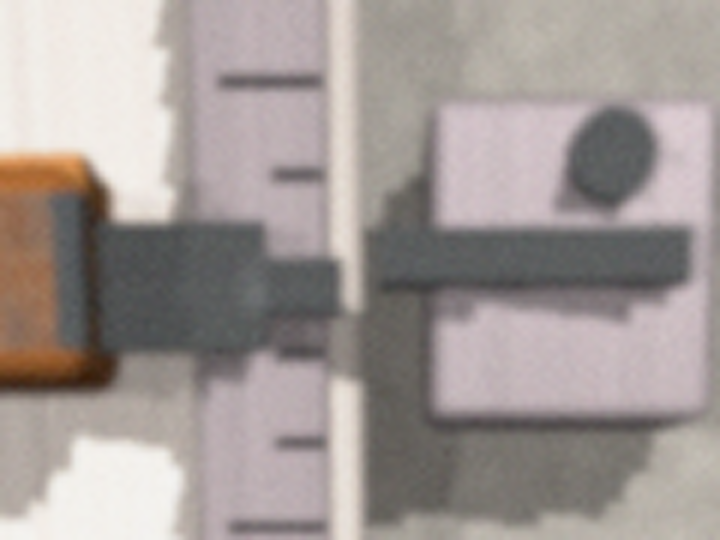

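```bash
python3 - <<'E'
from h import *
z=np.load("pics/w4.npz");c={k:z[k] for k in('fx','fy','cx','cy','xyz','attitude')}
f=lambda x,y:(221+x/6-.4,40+y/6-.4)
P=ray("",[f(375,259),f(338,289)],30,c);print(P)
for yaw in(.117,.127):print((P[0]-P[1])@np.array([-np.sin(yaw),np.cos(yaw),0]))
E
```

```text
[[735.78959512 -26.28995544  30.        ]
 [731.91990805 -30.0178204   30.        ]]
3.2506575464615497
3.20771175821943
```

3.2 mm remain, which is about 16 mm of rim. One short stroke.

Request:
arm_command:
  rot:
    - [0,0,0]
    - [0,0,0]
    - [0,0,0]
    - [0,0,0]
    - [0,0,0]
  slide:
    - [0,0,30]
    - [-35,13,0]
    - [-35,13,0]
    - [-35,13,0]
    - [-35,13,0]
  gripper: [0,0,0,0,0]

```text
clock: 8.28
eef_pos: [604.3, -66.4, 150.6]
tool_rot: [-3.141, -0.002, 0.119]
force: [0.2, 0.5, -0.4]
width: 0.4
```

Request:
arm_command:
  rot:
    - [0,0,0]
    - [0,0,0]
    - [0,0,0]
    - [0,0,0]
    - [0,0,0]
  slide:
    - [-35,13,0]
    - [-35,13,0]
    - [-26,10,0]
    - [0,0,0]
    - [0,0,0]
  gripper: [0,0,0,0,0]

```text
clock: 8.7
eef_pos: [485.8, -20.9, 155.8]
tool_rot: [-3.132, 0.006, 0.125]
force: [0.1, -0.6, 0.2]
width: -0.5
```

Request:
arm_command:
  rot:
    - [0,0,0]
    - [0,0,0]
    - [0,0,0]
    - [0,0,0]
  slide:
    - [12,-5,-30]
    - [0,0,-18]
    - [0,0,-3]
    - [0,0,0]
  gripper: [0,0,0,0]

```text
clock: 9.03
eef_pos: [499.6, -24.4, 107.8]
tool_rot: [-3.131, -0.003, 0.128]
force: [-0.2, 0.3, 0.6]
width: -0.5
```

Request:
arm_command:
  rot:
    - [0,0,0]
    - [0,0,0]
    - [0,0,0]
  slide:
    - [1,0,-8]
    - [0,0,-4]
    - [0,0,-2]
  gripper: [0,0,0]

```text
clock: 9.28
eef_pos: [502.4, -24.8, 94.9]
tool_rot: [-3.132, -0.007, 0.127]
force: [0.0, -0.1, 0.9]
width: -0.2
```

Request:
arm_command:
  rot:
    - [0,0,0]
    - [0,0,0]
  slide:
    - [0,0,-1.5]
    - [0,0,-1.5]
  gripper: [0,0]

```text
clock: 9.45
eef_pos: [502.9, -24.9, 92.1]
tool_rot: [-3.132, -0.008, 0.127]
force: [-0.4, -0.2, 0.1]
width: 0.0
```

Request:
arm_command:
  rot:
    - [0,0,0]
    - [0,0,0]
  slide:
    - [-0.5,0,-1.5]
    - [0,0,-1.3]
  gripper: [0,0]

```text
clock: 9.62
eef_pos: [503.1, -25.1, 90.8]
tool_rot: [-3.132, -0.01, 0.127]
force: [-5.4, -0.3, 23.4]
width: 0.2
```

Request:
arm_command:
  rot:
    - [0,0,0]
    - [0,0,0]
    - [0,0,0]
    - [0,0,0]
  slide:
    - [-0.5,5,-0.8]
    - [-0.5,5,-1]
    - [-0.5,5,-1.3]
    - [-0.5,5,-1.3]
  gripper: [0,0,0,0]

```text
clock: 9.95
eef_pos: [501.3, -11.6, 91.4]
tool_rot: [-3.138, -0.013, 0.12]
force: [-3.7, -2.5, 13.8]
width: 0.1
```

Request:
arm_command:
  rot:
    - [0,0,0]
    - [0,0,0]
    - [0,0,0]
  slide:
    - [0,3,-1]
    - [0,0,6]
    - [0,0,30]
  gripper: [0,0,0]

```text
clock: 10.2
eef_pos: [497.7, -9.3, 125.2]
tool_rot: [-3.138, -0.005, 0.119]
force: [-0.4, 0.7, -0.9]
width: -0.4
```

Request:
arm_command:
  rot:
    - [0,0,0]
    - [0,0,0]
    - [0,0,0]
    - [0,0,0]
    - [0,0,0]
  slide:
    - [10,-4,20]
    - [35,-14,0]
    - [35,-14,0]
    - [35,-14,0]
    - [35,-14,0]
  gripper: [0,0,0,0,0]

```text
clock: 10.62
eef_pos: [646.6, -66.3, 154.2]
tool_rot: [-3.132, -0.005, 0.126]
force: [0.8, -0.2, -0.1]
width: -0.2
```

Request:
arm_command:
  rot:
    - [0,0,0]
    - [0,0,0]
    - [0,0,0]
    - [0,0,0]
    - [0,0,0]
  slide:
    - [35,-14,0]
    - [35,-14,-10]
    - [20,-8,-15]
    - [0,0,0]
    - [0,0,0]
  gripper: [0,0,0,0,0]

```text
clock: 11.03
eef_pos: [747.4, -109.1, 130.2]
tool_rot: [-3.138, -0.014, 0.124]
force: [-0.8, -0.0, 0.1]
width: 0.0
```

```bash
python3 wl.py 5
```

```text
11.0333 [ 747.43037264 -109.14786945  130.17437243] [-3.13799885 -0.01356456  0.12404115]
[275 102]
crop origin 215 57
```

View pics/w5c.png

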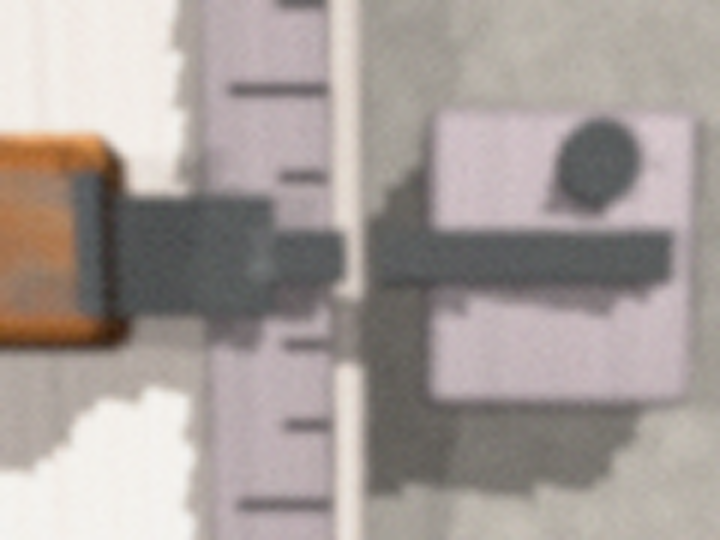

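In the crop, the pointer spans rows 230–283 and the fin rows 231–285, so they are level to about 0.3 mm. The hand is clear.

```bash
python3 - <<'E'
from h import *
s=telemetry.read_state();print(s['clock'],s['force'],abs(s['qd']).max());ctrl.finish_job()
E
```

```text
11.0833 [-0.70228874  0.19097315 -0.92527936] 0.04700699998738857
the job is handed in; nothing more can be done
```

The jig is set: the jaw's pointer now sits level with the mark on the bare steel gauge, and I handed the job in at about 11 s. No verdict was reported.

- **Rolling:** I pressed on top of the wheel with the shut fingers and made two strokes of about 29 mm and one of about 16 mm. The readings during contact were about 9 to 23 N, so at least one touchdown went slightly over the 5 to 20 N suggested.
- **Gap to the mark:** the wrist camera showed 15.4 mm at the start and 3.2 mm after two strokes. In the last picture the pointer and the mark line up to about 0.3 mm.
- **Hand:** it stopped about 130 mm above the table, clear of everything. The last force reading was about 1 N, which is no more than the free-air readings. The arm was still settling slightly, at under 0.05 rad/s.
- **Disagreement:** after the second stroke, my rough reading from the top camera gave about 5 mm left, against 3.2 mm from the wrist camera. I used the wrist value, and the last picture bore it out.
- **Not checked:** I did not measure the jar, pot, brush and panel again at the end. The hand was never lowered near any of them.

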